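# Slide the locked sample carriage under the tube reader

### The job

The rack of blue-capped tubes is loaded on the reader's sliding carriage, which is locked at its loading end. Press the orange release button on the carriage fully down with a fingertip and, holding it down the whole way, gently slide the carriage under the scan bridge until it meets its end stop, then let the button come up so the carriage locks there. Do not touch the rack or its tubes, and leave the other things on the bench alone.

Things in the scene. Friction and masses are not known exactly. Their poses are not given: they have to be found in the camera images.
- reader: Tube-rack reader fixed to the bench: a flat white base 150 wide (its x) x 440 long (its y) x 14 mm with two steel guide rods along its y, 34 mm high at their tops, and a white scan bridge across it 150 wide x 70 long, 199 mm high, over its y = -165 to -95 mm (opening 149 mm high). Origin: centre of the base's underside; z up. The carriage starts towards its +y end and slides along its -y, to under the bridge.
- carriage (a joint): Travel of the carriage along the reader's -y, in m: 0 at the loading end, 0.150 against the end stop. It slides with about 2 N friction, and carries the rack and the release button along. A spring latch locks it at 0 and at 0.150, and also at index notches at 0.050 and 0.100 if the button is let go on the way. It must travel slower than 0.3 m/s.
- release (a joint): Depression of the release button, in m: 0 up (latched if in a notch), 0.006 fully down. Spring: starts to move at 1.5 N, fully down at 5 N, then a hard stop. The latch is free from 0.0045 on and springs up again when let go in a notch.
- release_top (a point): Centre of the top face of the orange release button, 28 (x) x 26 (y) mm, 68 mm above the bench when up and 62 mm when fully down; it rides on the carriage, 125 mm behind the nest's centre (reader's +y side). Round it the dark thumb block's top is 56 mm high, so the button stays 6 mm proud when fully down. Open on three sides; on the fourth, towards the tubes, stands the push tab.
- push_tab (a point): Centre of the upper edge of the face, turned to the button, of the dark upright push tab, a rigid part of the carriage, 56 mm wide (x), 9 mm thick, its top 83 mm above the bench (15 mm above the button). The face stands 20 mm from the button's centre, on the side the carriage is slid to, so a fingertip on the button can also push against it. 29 mm behind the tab (towards the bridge) the tube rack begins.
- nest (a point): Centre of the carriage's nest floor, 45 mm above the bench, in which the rack stands between 12 mm high rims with 1 to 2 mm play; its axes are the reader's. Rack, button and push tab lie on one line along the reader's y.
- rack: Loose white plastic rack 48 (x) x 124 (y) x 52 mm standing in the nest, with 12 tubes with light blue caps in two rows; the caps' tops are 89 mm above its underside, 134 mm above the bench. 0.22 kg. Origin: centre of its underside. Not to be touched.
- tube_pack: Bystander: white foam tray 190 x 190 x 32 mm with 100 blue-capped tubes, 95 mm high, to the robot's right, past the bridge end of the reader. Origin: centre of its underside.
- tube_block: Bystander: small wooden block 40 x 64 x 34 mm with two upright capped tubes (blue and violet), 111 mm high, on the far side of the reader. Origin: centre of its underside.
- marker: Bystander: white marker pen with a blue cap, 16 mm thick, 130 mm long (its y), lying on the robot's side of the reader. Origin: on the bench under its middle.

How it is judged:
On the way, in this order (a step that is already met when the one before it is completed fails the run):
1. the release button is pressed down while the carriage is still at its loading end (value of joint release above 0.0045 m and value of joint carriage below 0.008 m), for 0.05 s.
2. the carriage is within 3 mm of its end stop with the button still held down (value of joint carriage above 0.147 m and value of joint release above 0.004 m), for 0.1 s.
At the end, for the whole second after the job is handed in: The carriage rests within 3 mm of its end stop (0.150), the release button is up again (within 1.5 mm) so that the latch has locked it there, the rack stands upright in its nest (within 6 mm across, 4 mm in height) and the bystanders are within 15 mm of where they were (value of joint carriage above 0.147 m and value of joint release below 0.0015 m and velocity of joint carriage below 0.01 m/s and z of rack in the frame of nest between -0.004 and 0.004 m and x of rack in the frame of nest between -0.006 and 0.006 m and y of rack in the frame of nest between -0.006 and 0.006 m and angle between rack's own z axis and vertical below 0.06 rad and distance of each of tube_pack, tube_block, marker from where it was at the start of the episode below 0.015 m); the robot touches nothing.
It fails at once if the button was let up on the way (it rose into a notch between 12 mm and 138 mm of travel) (value of joint carriage between 0.012 and 0.138 m and value of joint release below 0.0015 m).
It fails at once if the carriage was slid roughly, faster than 0.3 m/s (velocity of joint carriage above 0.3 m/s).
It fails at once if the robot touched the rack or its tubes with more than 1 N (contact force between any of the fingers, the arm and rack above 1 N).
It fails at once if the rack was lifted from its nest by more than 6 mm or tipped (z of rack in the frame of nest above 0.006 m or angle between rack's own z axis and vertical above 0.15 rad).
It fails at once if a bystander was moved by more than 15 mm (distance of any of tube_pack, tube_block, marker from where it was at the start of the episode above 0.015 m).
It also fails if it takes over 34 s, if anything falls off the work surface, if the arm or the gripper's body presses on something with over 40 N, if the wrist force passes 120 N, or if a joint passes its speed limit or range.

### The arm

A 6-joint arm with a two-finger parallel gripper is mounted at the origin on the work surface. World frame = base frame: x ahead of the robot, y to its left, z up, the work surface at z = 0. Lengths are in m, angles in rad, forces in N, time in s.
With the tool pointing down it reaches from about 0.3 to 0.775 m from the base axis. Payload 14.6 kg.
Tool frame: the origin (TCP) lies at the very end of the fingers, on their centre line; the grasp point (between the pads) lies 19 mm behind it; y points along the fingers, x is the direction in which the jaws open and shut, and the axes are right-handed (so a half turn about y gives the same grasp; the last joint's range is limited). The gripper opens to 94 mm and grips with 3 to 60 N. Pads are 16 mm wide; open, the fingers measure 119 mm over their backs; the gripper's body (75 mm by 177 mm) begins 78 mm behind the grasp point.
Start: joints at [-1.183, 0.3, 1.521, -0, 1.321, -0.067], TCP at [0.242, -0.494, 0.205] pointing down, gripper open.
Joint ranges: [-3.03, 3.03], [-0.79, 2.21], [0.23, 2.52], [-1.04, 4.18], [0, 3.07], [-2.55, 2.55]. Speed limits (rad/s): [2.22, 2.22, 2.57, 3.14, 3.14, 3.14].

### API

Orientations are given as [roll, pitch, yaw] about the fixed x, y, z axes, in that order (R = Rz(yaw) Ry(pitch) Rx(roll)).
In Python, from station import * gives the robot as it stands.
- The arm moves only by the tool send_rows, never from a script. Its argument "series" is text: rows parted by semicolons, each of 7 numbers parted by spaces: the turn, a rotation vector about the tool's x, y, z in units of 5 degrees (1.0 is 5 degrees), then the shift along the tool's x, y, z in cm, then the opening, from -1 (shut) to 1 (fully open). A call has exactly 10 rows; each row is the pose to reach, as a shift and turn from the pose commanded when the call began, along the tool's axes at that moment; what a row does not reach only later rows make up. A row lasts 1/12 s, in which the tool goes at most 41.7 mm and 7.16 degrees, less where a joint would pass 70% of its speed; a pose out of reach is approached as far as the arm can. A call with a gripper value outside its range is refused whole. The fingers move at their own pace and stop on an object; "newtons" is the grip in N (left out, the last holds). Time passes only in rows, so rows that repeat a pose let the fingers close, or fill a call up. It gives the time, the measured TCP pose, the force and the opening at its end, in the units of the state.
- get_obs(): the state, without advancing time (a new reading comes with each control period).
- camera(name): name is "side" or "top"; returns the picture (420x560x3 uint8, red, green, blue); there is no depth.
- camera_info(name): a dict with "K" (3x3 intrinsics, pixels), "R" (3x3) and "t" (3): a world point X has camera coordinates R X + t. Camera axes: x right, y down, z forward; pixel columns grow to the right and rows downward; lengths in m; the calibration is good to about 2 mm. A picture is of the moment at which its call begins. camera_info takes no time and is no camera call.
- hand_in(): hands the job in, once; it reports no verdict.
The state is a dict: "time_s": time; "qpos": joint angles; "joint_vel": joint speeds; "tau": joint torques, N m; "ee_pos": TCP position; "eef_rot": TCP orientation; "force": force on the tool from outside, world axes, zero at the start; "moment": the same for the moment, N m; "grip_width": finger opening in m.
Only numpy, scipy, OpenCV 4.12 (cv2) and the standard library are available. Lean on these libraries where they do the work, as an engineer would, in place of code of your own. Each camera call takes 0.05 s, during which the arm holds its last target. There are 200 camera calls.

## Working session

There is one attempt and no reset: what is moved stays moved. The work goes in short steps, Python scripts to look and compute and a tool call to move; the robot and the scene stay as the last step left them, time stands still between calls to the robot, and variables do not carry over. Pictures are saved under pics/ and viewed, on a budget of 10 in all, crops included, one or two more only if the job needs it, and the job is handed in when it is done.

Besides the shell and the picture viewer there is one more tool, called after "Emit:" as name(argument=value, ...) on one line, values as JSON. send_rows: Moves the arm, as the interface text tells. Its arguments: {"type":"object","properties":{"series":{"type":"string"},"newtons":{"type":"number"}},"required":["series"]}

```bash
mkdir -p pics; ls; python3 - <<'E'
from station import *
import cv2
for n in("side","top"):
    cv2.imwrite(f"pics/{n}0.png",camera(n)[:,:,::-1])
    i=camera_info(n);print(n,i)
print(get_obs())
E
```

```text
pics
side {'K': array([[391.90942328,   0.        , 271.51488255],
       [  0.        , 391.90942328, 212.56758946],
       [  0.        ,   0.        ,   1.        ]]), 'R': array([[-0.97104472, -0.23888491,  0.00247921],
       [-0.12216614,  0.48762222, -0.86446516],
       [ 0.20529876, -0.8397372 , -0.50268663]]), 't': array([0.50690272, 0.19400701, 0.65034972])}
top {'K': array([[414.50096162,   0.        , 277.70479492],
       [  0.        , 414.50096162, 209.60366006],
       [  0.        ,   0.        ,   1.        ]]), 'R': array([[ 1.87412258e-02, -9.99824368e-01,  4.98308035e-06],
       [-9.83808064e-01, -1.84418964e-02, -1.78273919e-01],
       [ 1.78242700e-01,  3.33616936e-03, -9.83980899e-01]]), 't': array([-0.13965962,  0.57721024,  1.0732603 ])}
{'time_s': 0.1, 'qpos': array([-1.18260552e+00,  3.00392641e-01,  1.52151642e+00, -4.53421505e-05,
        1.32069839e+00, -6.66338865e-02]), 'joint_vel': array([-0.00110065, -0.00269874, -0.00119604,  0.00071303,  0.0011517 ,
        0.00072683]), 'tau': array([ 1.94447231e-03, -5.32641685e+01, -3.53282511e+01,  7.10023334e-02,
        2.35034066e-02, -6.22244784e-05]), 'ee_pos': array([ 0.24149841, -0.49388258,  0.20495672]), 'eef_rot': array([-1.57077258e+00,  1.01546990e-03, -1.11596037e+00]), 'force': array([0.0593776 , 0.30794216, 0.14055074]), 'moment': array([ 0.03932987, -0.00239686,  0.04897738]), 'grip_width': 0.09405606868891732}
```

View pics/top0.png

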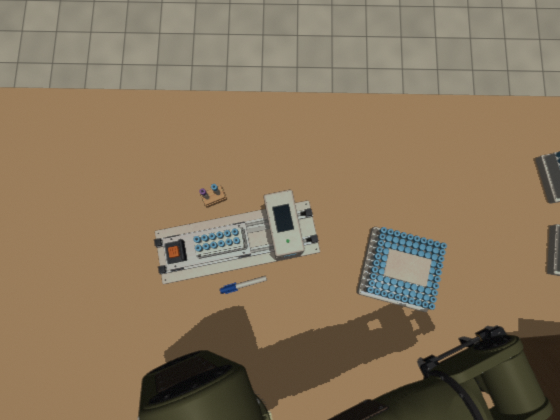

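View pics/side0.png

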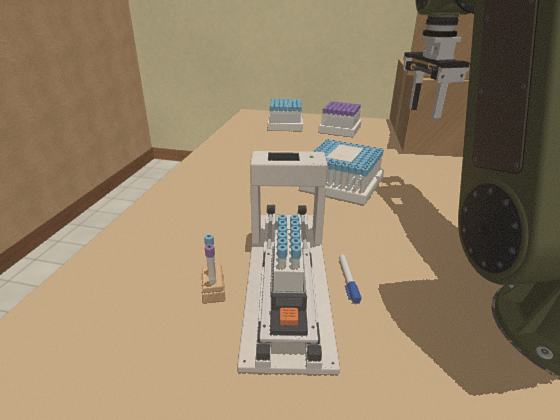

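```bash
cat > h.py <<'E'
from station import *
import numpy as np, cv2
def ray(n,u,v,z):
    i=camera_info(n);R,t=i["R"],i["t"]
    c=-R.T@t; d=R.T@np.linalg.inv(i["K"])@[u,v,1]
    return c+d*(z-c[2])/d[2]
def cen(m):
    n,l,s,c=cv2.connectedComponentsWithStats(m.astype(np.uint8))
    return [(s[k,4],*c[k]) for k in range(1,n) if s[k,4]>=8]
def hsv(n):
    return cv2.cvtColor(camera(n),cv2.COLOR_RGB2HSV)
E
python3 - <<'E'
from h import *
for n,boxb,boxc in(("top",(150,230,200,275),(190,224,244,256)),("side",(270,300,310,335),(272,212,306,264))):
    a=hsv(n);H,S,V=[a[...,k].astype(int) for k in range(3)]
    def box(b):
        m=np.zeros(H.shape,bool);m[b[1]:b[3],b[0]:b[2]]=1;return m
    for q in cen((H<14)&(S>190)&(V>120)&box(boxb)): print(n,"btn",np.round(q,1),ray(n,*q[1:],.068).round(4))
    for q in cen((H>92)&(H<112)&(S>80)&(V>110)&box(boxc)): print(n,"cap",np.round(q,1),ray(n,*q[1:],.134).round(4))
a=[(155.5,231.5),(163,280),(319,248),(309,204)]
for p in a: print(ray("top",*p,.014).round(4))
im=camera("top")[190:300,140:340][:,:,::-1]
cv2.imwrite("pics/crop.png",cv2.resize(im,None,fx=4,fy=4,interpolation=cv2.INTER_CUBIC))
E
```

```text
top btn [ 16.  171.5 249.8] [0.4643 0.1483 0.068 ]
top cap [ 21.  234.5 231.5] [ 0.5075 -0.0225  0.134 ]
top cap [ 20.  226.7 233. ] [ 0.5032 -0.0034  0.134 ]
top cap [ 22.  219.3 234.5] [0.4992 0.0148 0.134 ]
top cap [ 24.  203.8 237.5] [0.491 0.053 0.134]
top cap [ 21.  211.6 236.1] [0.4948 0.0338 0.134 ]
top cap [ 21.  196.6 239.1] [0.4867 0.0708 0.134 ]
top cap [ 23.  228.5 241.4] [ 0.4825 -0.0086  0.134 ]
top cap [ 21.  236.1 240. ] [ 0.4864 -0.0275  0.134 ]
top cap [ 21.  220.6 243.1] [0.4778 0.0107 0.134 ]
top cap [ 27.  213.  244.5] [0.474  0.0293 0.134 ]
top cap [ 22.  198.1 247.5] [0.466  0.0659 0.134 ]
top cap [ 23.  205.5 246. ] [0.4699 0.0477 0.134 ]
side cap [268.  281.9 236.4] [0.4939 0.0442 0.134 ]
side cap [272. 295. 237.] [0.4725 0.0406 0.134 ]
[0.5184 0.2099 0.014 ]
[0.3859 0.18   0.014 ]
[ 0.481  -0.2447  0.014 ]
[ 0.6043 -0.2164  0.014 ]
```

View pics/crop.png

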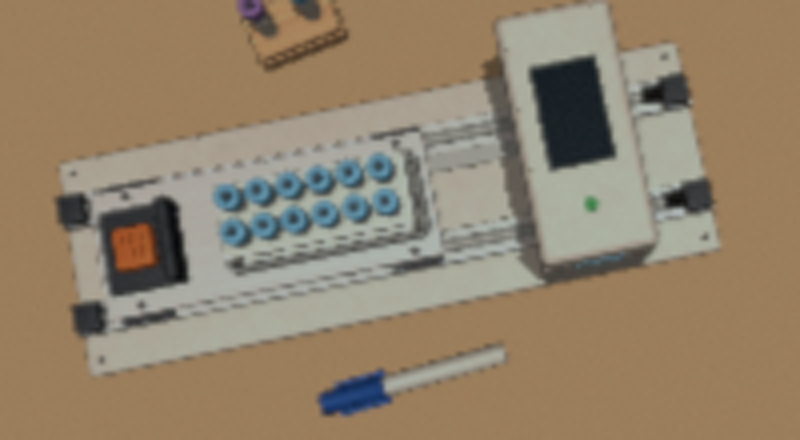

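```bash
python3 - <<'E'
from h import *
for n,b in(("top",(150,230,200,275)),("side",(270,300,310,335))):
    a=hsv(n);H,S,V=[a[...,k].astype(int) for k in range(3)]
    m=np.zeros(H.shape,bool);m[b[1]:b[3],b[0]:b[2]]=1
    m&=(H<12)&(S>170)&(V>70)
    for q in cen(m): print(n,"btn",np.round(q,1),ray(n,*q[1:],.068).round(4))
print(ray("top",173.2,251.5,.068),ray("side",289,316,.068))
def tcol(n):
    a=hsv(n)
r1=np.array([[.5075,-.0225],[.5032,-.0034],[.4992,.0148],[.491,.053],[.4948,.0338],[.4867,.0708]])
r2=np.array([[.4825,-.0086],[.4864,-.0275],[.4778,.0107],[.474,.0293],[.466,.0659],[.4699,.0477]])
for r in(r1,r2):print(np.degrees(np.arctan(np.polyfit(r[:,1],r[:,0],1)[0])),r.mean(0))
E
```

```text
top btn [ 99.  173.1 251.3] [0.4605 0.1438 0.068 ]
[0.45983575 0.14349185 0.068     ] [0.45793216 0.15248685 0.068     ]
-12.486652095325544 [0.49706667 0.02441667]
-12.376209503333678 [0.4761     0.01958333]
```

Emit:
send_rows(series="0 -1.3 0 0 -3.3 0 -1; 0 -2.6 0 0 -6.6 0 -1; 0 -3.9 0 0 -10 0 -1; 0 -5.2 0 -2.5 -10 2.5 -1; 0 -6.5 0 -5 -10 5 -1; 0 -7.8 0 -7.5 -10 7.5 -1; 0 -9.1 0 -10 -10 10 -1; 0 -10.4 0 -12.5 -10 12.5 -1; 0 -11.7 0 -15 -10 15 -1; 0 -13 0 -17.5 -10 17.5 -1", newtons=20)

```text
time_s: 1.18
ee_pos: [0.322, -0.2584, 0.3056]
eef_rot: [-1.571, -0.0, 0.024]
force: [0.5, -0.5, -0.2]
grip_width: 0.0308
```

```bash
cat >> h.py <<'E'
from scipy.spatial.transform import Rotation as Ro
def rel(P,yaw):
    "shift (cm) and turn (5 deg) in tool axes to reach P, tool down with yaw"
    o=get_obs();R=Ro.from_euler("xyz",o["eef_rot"]);T=Ro.from_euler("xyz",[-np.pi/2,0,yaw])
    print("t",o["time_s"],"pos",o["ee_pos"].round(4),"rot",o["eef_rot"].round(4),"F",o["force"].round(2),"w",o["grip_width"])
    print("turn",np.degrees((R.inv()*T).as_rotvec()/5).round(3),"shift",(R.inv().apply(np.array(P)-o["ee_pos"])*100).round(2))
E
python3 -c "
from h import *
rel([.4617,.1362,.30],.217)"
```

```text
t 1.1833 pos [ 0.322  -0.2584  0.3056] rot [-1.5711e+00 -3.0000e-04  2.3700e-02] F [ 0.55 -0.51 -0.2 ] w 0.03076297600215908
turn [ 0.004 -2.215  0.004] shift [14.9   0.55 39.11]
```

Emit:
send_rows(series="0 -0.3 0 1.5 0 4 -1; 0 -0.6 0 3 0 8 -1; 0 -0.9 0 4.5 0 12 -1; 0 -1.2 0 6 0 16 -1; 0 -1.5 0 7.5 0 20 -1; 0 -1.8 0 9 0 24 -1; 0 -2.1 0 10.5 0 28 -1; 0 -2.27 0 12 0 32 -1; 0 -2.27 0 13.5 0 36 -1; 0 -2.27 0 14.7 0 39.3 -1")

```text
time_s: 2.02
ee_pos: [0.4608, 0.1352, 0.3056]
eef_rot: [-1.571, -0.001, 0.217]
force: [1.0, -1.1, 1.1]
grip_width: 0.0003
```

```bash
python3 -c "
from h import *
rel([.4617,.1362,.1],.217)"
```

```text
t 2.0167 pos [0.4608 0.1352 0.3056] rot [-1.5708e+00 -5.0000e-04  2.1700e-01] F [ 1.02 -1.11  1.06] w 0.000293643170057633
turn [ 0.001 -0.     0.006] shift [ 0.09 20.56  0.08]
```

Emit:
send_rows(series="0 0 0 0 3 0 -1; 0 0 0 0 6 0 -1; 0 0 0 0 9 0 -1; 0 0 0 0 12 0 -1; 0 0 0 0 15 0 -1; 0 0 0 0 17.5 0 -1; 0 0 0 0 19.5 0 -1; 0 0 0 0 20.5 0 -1; 0 0 0 0 20.5 0 -1; 0 0 0 0 20.5 0 -1")

```text
time_s: 2.85
ee_pos: [0.461, 0.1329, 0.101]
eef_rot: [-1.571, -0.0, 0.217]
force: [-0.8, -0.1, 0.2]
grip_width: 0.0007
```

```bash
python3 -c "
from h import *
rel([.4617,.1362,.07],.217)
for n,(x,y) in (('side',(230,230)),('top',(120,200))):
    im=camera(n)[y:y+130,x:x+130,::-1]
    cv2.imwrite(f'pics/{n}1.png',cv2.resize(im,None,fx=4,fy=4,interpolation=cv2.INTER_CUBIC))
i=camera_info('side')
for p in ([.4605,.1438,.068],get_obs()['ee_pos']):
    q=i['K']@(i['R']@p+i['t']);print(q[:2]/q[2])
"
```

```text
t 2.85 pos [0.461  0.1329 0.101 ] rot [-1.5708e+00 -2.0000e-04  2.1650e-01] F [-0.8  -0.12  0.18] w 0.0006943245316067636
turn [-0.    -0.005  0.003] shift [0.14 3.1  0.3 ]
[288.49027184 311.60632005]
[289.89762071 289.6294035 ]
```

View pics/side1.png

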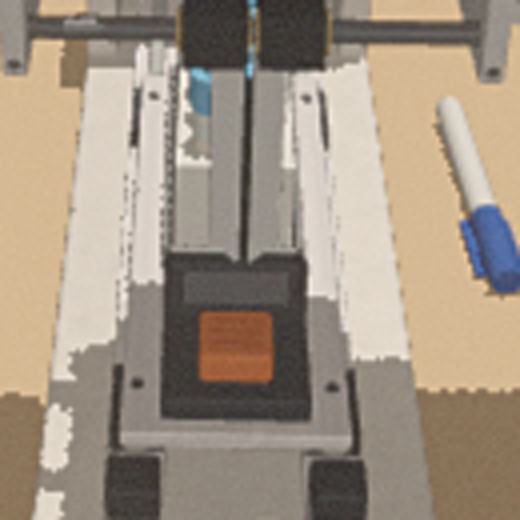

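Emit:
send_rows(series="0 0 0 0.1 0.5 0.2 -1; 0 0 0 0.1 1 0.2 -1; 0 0 0 0.1 1.5 0.2 -1; 0 0 0 0.1 2 0.2 -1; 0 0 0 0.1 2 0.2 -1; 0 0 0 0.1 2 0.2 -1; 0 0 0 0.1 2 0.2 -1; 0 0 0 0.1 2 0.2 -1; 0 0 0 0.1 2 0.2 -1; 0 0 0 0.1 2 0.2 -1")

```text
time_s: 3.78
ee_pos: [0.4613, 0.135, 0.0806]
eef_rot: [-1.571, -0.0, 0.217]
force: [0.6, -0.1, 0.2]
grip_width: 0.0007
```

```bash
python3 -c "
from h import *
rel([.4618,.1379,.068],.217)
print(get_obs()['joint_vel'].round(4))
im=camera('side')[270:350,240:340,::-1]
cv2.imwrite('pics/side2.png',cv2.resize(im,None,fx=6,fy=6,interpolation=cv2.INTER_CUBIC))
rel([.4618,.1379,.068],.217)
"
```

```text
t 3.7833 pos [0.4613 0.135  0.0806] rot [-1.5708e+00 -3.0000e-04  2.1650e-01] F [ 0.63 -0.15  0.16] w 0.0007469790565244941
turn [ 0.    -0.005  0.003] shift [0.11 1.26 0.27]
[ 0.0016 -0.002   0.0004 -0.0021 -0.0005 -0.0011]
t 3.8333 pos [0.4613 0.1351 0.0806] rot [-1.5708e+00 -3.0000e-04  2.1660e-01] F [ 0.03 -0.86 -0.46] w 0.00023411092187303393
turn [ 0.    -0.005  0.004] shift [0.11 1.26 0.27]
```

View pics/side2.png

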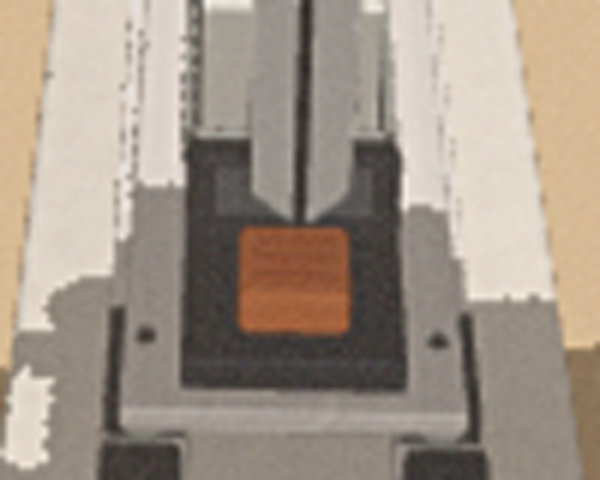

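Emit:
send_rows(series="0 0 0 0.15 0 0.25 -1; 0 0 0 0.15 0.3 0.25 -1; 0 0 0 0.15 0.6 0.25 -1; 0 0 0 0.15 0.9 0.25 -1; 0 0 0 0.15 1.2 0.25 -1; 0 0 0 0.15 1.4 0.25 -1; 0 0 0 0.15 1.6 0.25 -1; 0 0 0 0.15 1.8 0.25 -1; 0 0 0 0.15 1.9 0.25 -1; 0 0 0 0.15 1.9 0.25 -1")

```text
time_s: 4.67
ee_pos: [0.4625, 0.1379, 0.0621]
eef_rot: [-1.571, -0.001, 0.217]
force: [-4.5, -1.2, 11.1]
grip_width: 0.0002
```

```bash
python3 -c "
from h import *
rel([.4618,.1379,.062],.217)
im=camera('side')[270:350,240:340,::-1]
cv2.imwrite('pics/side3.png',cv2.resize(im,None,fx=6,fy=6,interpolation=cv2.INTER_CUBIC))
rel([.4618,.1379,.062],.217)
"
```

```text
t 4.6667 pos [0.4625 0.1379 0.0621] rot [-1.5709e+00 -7.0000e-04  2.1660e-01] F [-4.52 -1.19 11.06] w 0.00021954139133962977
turn [ 0.001 -0.005  0.008] shift [-0.07  0.01  0.02]
t 4.7167 pos [0.4624 0.1378 0.0621] rot [-1.5709e+00 -6.0000e-04  2.1670e-01] F [-3.32 -1.55 11.48] w 0.0003913532450669936
turn [ 0.001 -0.004  0.007] shift [-0.06  0.    0.02]
```

View pics/side3.png

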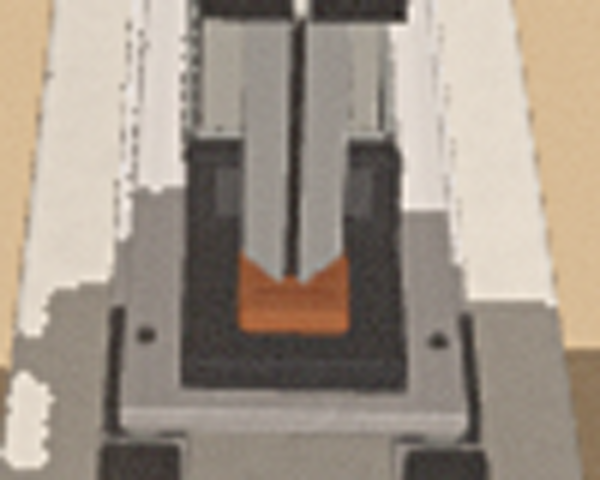

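Emit:
send_rows(series="0 0 0 0 0.05 0 -1; 0 0 0 0 0.05 -0.3 -1; 0 0 0 0 0.05 -0.7 -1; 0 0 0 0 0.05 -1.2 -1; 0 0 0 0 0.05 -1.7 -1; 0 0 0 0 0.05 -2.2 -1; 0 0 0 0 0.05 -2.7 -1; 0 0 0 0 0.05 -3.2 -1; 0 0 0 0 0.05 -3.6 -1; 0 0 0 0 0.05 -4 -1")

```text
time_s: 5.55
ee_pos: [0.4712, 0.0988, 0.0619]
eef_rot: [-1.571, -0.001, 0.217]
force: [-5.2, 1.2, 14.5]
grip_width: 0.0005
```

```bash
python3 -c "
from h import *
rel([.4618+.0323,.1379-.1465,.062],.217)
im=camera('side')[200:340,220:360,::-1]
cv2.imwrite('pics/side4.png',cv2.resize(im,None,fx=4,fy=4,interpolation=cv2.INTER_CUBIC))
"
```

```text
t 5.55 pos [0.4712 0.0988 0.0619] rot [-1.5706e+00 -1.2000e-03  2.1650e-01] F [-5.2   1.17 14.5 ] w 0.0004738958486148776
turn [-0.002 -0.006  0.014] shift [-7.000e-02 -1.000e-02 -1.098e+01]
```

View pics/side4.png

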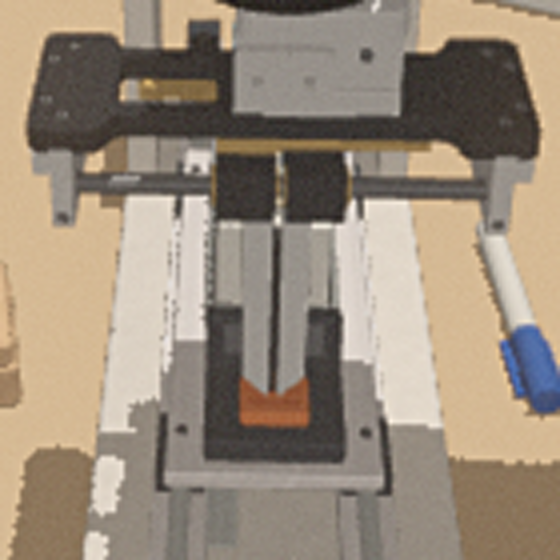

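Emit:
send_rows(series="0 0 0 0 0 -0.4 -1; 0 0 0 0 0 -0.9 -1; 0 0 0 -0.02 0 -1.5 -1; 0 0 0 -0.03 0 -2.1 -1; 0 0 0 -0.04 0 -2.7 -1; 0 0 0 -0.05 0 -3.3 -1; 0 0 0 -0.05 0 -3.9 -1; 0 0 0 -0.05 0 -4.5 -1; 0 0 0 -0.05 0 -5.1 -1; 0 0 0 -0.05 0 -5.6 -1")

```text
time_s: 6.43
ee_pos: [0.483, 0.0438, 0.062]
eef_rot: [-1.571, -0.002, 0.216]
force: [-3.2, 0.6, 13.3]
grip_width: 0.0006
```

Emit:
send_rows(series="0 0 0 0 0 -0.4 -1; 0 0 0 0 0 -0.9 -1; 0 0 0 0 0 -1.5 -1; 0 0 0 0 0 -2.1 -1; 0 0 0 0 0 -2.7 -1; 0 0 0 0 0 -3.3 -1; 0 0 0 0 0 -3.9 -1; 0 0 0 0 0 -4.4 -1; 0 0 0 0 0 -4.7 -1; 0 0 0 0 0 -4.9 -1")

```text
time_s: 7.27
ee_pos: [0.4936, -0.0042, 0.062]
eef_rot: [-1.571, -0.002, 0.216]
force: [-2.5, 1.1, 13.8]
grip_width: -0.0001
```

```bash
python3 -c "
from h import *
rel([.4618+.0323,.1379-.1465,.062],.217)
im=camera('side')[160:300,220:360,::-1]
cv2.imwrite('pics/side5.png',cv2.resize(im,None,fx=4,fy=4,interpolation=cv2.INTER_CUBIC))
"
```

```text
t 7.2667 pos [ 0.4936 -0.0042  0.062 ] rot [-1.5712 -0.002   0.2163] F [-2.46  1.09 13.79] w -6.767195377725493e-05
turn [ 0.004 -0.009  0.023] shift [-0.05 -0.   -0.44]
```

View pics/side5.png

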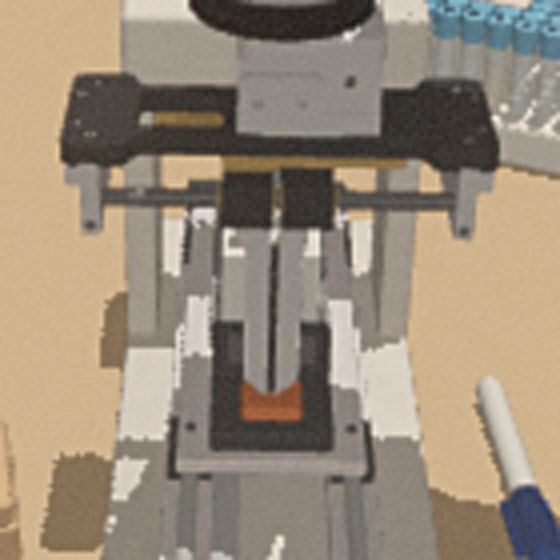

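Emit:
send_rows(series="0 0 0 0 0 -0.15 -1; 0 0 0 0 0 -0.3 -1; 0 0 0 0 0 -0.4 -1; 0 0 0 0 0 -0.5 -1; 0 0 0 0 0 -0.6 -1; 0 0 0 0 0 -0.7 -1; 0 0 0 0 0 -0.8 -1; 0 0 0 0 0 -0.8 -1; 0 0 0 0 0 -0.8 -1; 0 0 0 0 0 -0.8 -1")

```text
time_s: 8.15
ee_pos: [0.4951, -0.0108, 0.0619]
eef_rot: [-1.57, -0.002, 0.217]
force: [-3.4, 8.0, 13.9]
grip_width: 0.0006
```

Emit:
send_rows(series="0 0 0 0 0 -0.1 -1; 0 0 0 0 0 -0.2 -1; 0 0 0 0 0 -0.3 -1; 0 0 0 0 0 -0.4 -1; 0 0 0 0 0 -0.4 -1; 0 0 0 0 0 -0.4 -1; 0 0 0 0 0 -0.4 -1; 0 0 0 0 0 -0.4 -1; 0 0 0 0 0 -0.4 -1; 0 0 0 0 0 -0.4 -1")

```text
time_s: 8.98
ee_pos: [0.4953, -0.0118, 0.0619]
eef_rot: [-1.565, -0.001, 0.217]
force: [-9.7, 34.2, 20.3]
grip_width: 0.0004
```

```bash
python3 -c "
from h import *
rel([.4618+.0323,.1379-.1465,.062],.217)
a=hsv('side');H,S,V=[a[...,k].astype(int) for k in range(3)]
m=(H<12)&(S>170)&(V>70);m[:240]=0;m[300:]=0;m[:,:260]=0;m[:,320:]=0
print(cen(m))
i=camera_info('side')
for s in (0,.14,.15):
    p=np.array([.4605+.2153*s,.1438-.9766*s,.062]); p+=.013*np.array([-.2153,.9766,0]); p[2]=.056
    q=i['K']@(i['R']@p+i['t']);print(s,q[:2]/q[2])
ys,xs=np.nonzero(m);print(ys.max(),xs.min(),xs.max())
"
```

```text
t 8.9833 pos [ 0.4953 -0.0118  0.0619] rot [-1.5648e+00 -1.2000e-03  2.1680e-01] F [-9.73 34.15 20.28] w 0.00040333415977453576
turn [-0.069 -0.002  0.013] shift [-0.05 -0.01  0.34]
[]
0 [288.41028746 323.81851576]
0.14 [287.39722951 265.6774964 ]
0.15 [287.33799987 262.27821258]
257 283 283
```

Emit:
send_rows(series="0 0 0 0 0 0.1 -1; 0 0 0 0 0 0.2 -1; 0 0 0 0 0 0.3 -1; 0 0 0 0 0 0.3 -1; 0 0 0 0 -0.3 0.3 -1; 0 0 0 0 -0.7 0.35 -1; 0 0 0 0 -1.2 0.5 -1; 0 0 0 0 -2.2 0.6 -1; 0 0 0 0 -3.7 0.8 -1; 0 0 0 0 -5.5 1 -1")

```text
time_s: 9.87
ee_pos: [0.4928, -0.0059, 0.1165]
eef_rot: [-1.571, 0.001, 0.216]
force: [0.0, 0.3, -0.1]
grip_width: 0.0005
```

Emit:
send_rows(series="0 0 0 0 -2 0.5 -1; 0 0 0 0 -4 1 -1; 0 0 0 0 -6 2 -1; 0 0 0 0 -8 3.5 -1; 0 0 0 0 -10 6 -1; 0 0 0 0 -12 9 -1; 0 0 0 0 -13 12 -1; 0 0 0 0 -13 15 -1; 0 0 0 0 -13 17 -1; 0 0 0 0 -13 17 -1")

```text
time_s: 10.7
ee_pos: [0.4559, 0.1627, 0.2468]
eef_rot: [-1.57, -0.001, 0.219]
force: [-0.2, -0.1, -0.3]
grip_width: 0.0004
```

```bash
python3 -c "
from h import *
rel([.46,.14,.2],.217)
for n in ('top','side'):
    im=camera(n)
    b=(140,180,360,310) if n=='top' else (200,140,360,380)
    a=cv2.cvtColor(im,cv2.COLOR_RGB2HSV);H,S,V=[a[...,k].astype(int) for k in range(3)]
    m=(H<12)&(S>160)&(V>60)
    k=np.zeros(H.shape,bool);k[b[1]:b[3],b[0]:b[2]]=1
    for q in cen(m&k): print(n,np.round(q,1),ray(n,*q[1:],.068).round(4))
    f=4 if n=='top' else 2
    cv2.imwrite(f'pics/{n}9.png',cv2.resize(im[b[1]:b[3],b[0]:b[2],::-1],None,fx=2.4,fy=2.4,interpolation=cv2.INTER_CUBIC))
"
python3 -c "
import cv2,numpy as np
a=cv2.imread('pics/top9.png');b=cv2.imread('pics/side9.png')
h=600;c=np.zeros((h,800,3),np.uint8)
a=a[:h,:528];b=cv2.resize(b,(272,408));c[:a.shape[0],:a.shape[1]]=a;c[:408,528:]=b
cv2.imwrite('pics/fin.png',c)"
```

```text
t 10.7 pos [0.4559 0.1627 0.2468] rot [-1.5705e+00 -8.0000e-04  2.1940e-01] F [-0.2  -0.12 -0.26] w 0.00040563048023189774
turn [-0.004  0.027  0.009] shift [-0.09  4.67 -2.31]
top [ 84.  229.  239.7] [ 0.4937 -0.0017  0.068 ]
side [ 10.  281.6 253.5] [0.5026 0.0023 0.068 ]
side [ 32.  289.4 253.3] [ 0.4889 -0.0018  0.068 ]
```

View pics/fin.png

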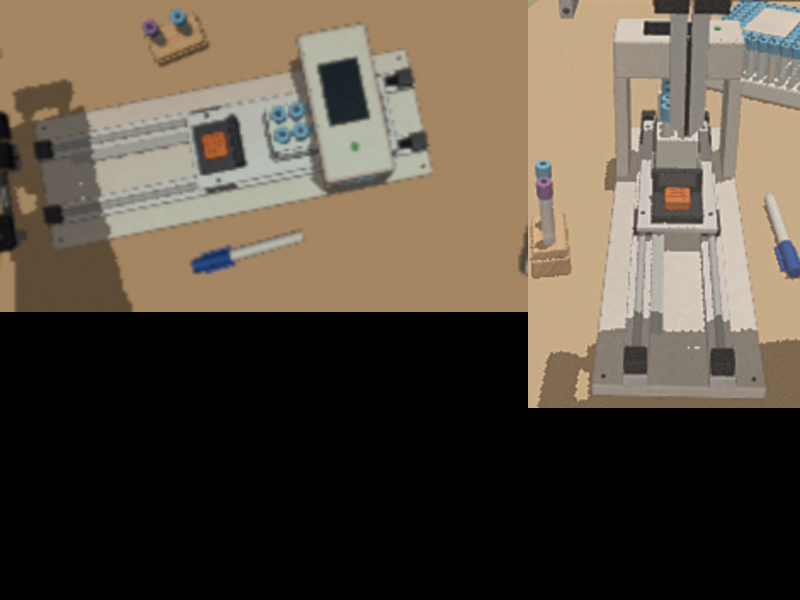

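```bash
python3 -c "
from station import *
print(hand_in())"
```

```text
the job is handed in; nothing more can be done
None
```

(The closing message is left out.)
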